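Set the tape dispenser's length selector and try the feed lever

ROBOT

A 6-joint arm with a two-finger parallel gripper is mounted at the origin on the work surface. World frame = base frame: x ahead of the robot, y to its left, z up, the work surface at z = 0. Lengths are in mm, angles in rad, forces in N, time in s.
With the tool pointing down it reaches from about 275 to 750 mm from the base axis. Payload 10.2 kg.
Tool frame: the origin (TCP) lies at the very end of the fingers, on their centre line; the grasp point (between the pads) lies 19 mm behind it; z points along the fingers, y is the line along which they close (so a half turn about z gives the same grasp; the last joint's range is limited). The gripper opens to 85 mm and grips with 20 to 120 N. Pads are 22 mm wide; open, the fingers measure 114 mm over their backs; the gripper's body (76 mm by 85 mm) begins 54 mm behind the grasp point. The pads swing forward as they close: fully open they stand 13 mm farther back than shut.
Start: joints at [-0.223, 0.313, 1.498, -0, 1.331, -0.223], TCP at [525.006, -0.013, 231.294] pointing down, gripper open.
Joint ranges: [-2.94, 2.94], [-0.97, 2.17], [0.19, 2.56], [-1.23, 4.37], [0.02, 3.11], [-2.88, 2.88]. Speed limits (rad/s): [2.39, 2.39, 3.01, 3.14, 3.14, 3.14].

INTERFACE

Orientations are given as a unit quaternion [w, x, y, z].
In Python, from rig import ctrl gives the robot as it stands.
- The arm moves only by the shell command python3 -m inch 'ROWS' [OPENING] [FORCE]. ROWS is text: rows parted by semicolons, each of 6 numbers parted by spaces: the shift along the tool's x, y, z in mm, then the turn, a rotation vector about the tool's x, y, z in units of 6 degrees (1.0 is 6 degrees). A call has exactly 10 rows; each row shifts and turns the commanded pose from where the row before left it, along the tool's axes as they then stand; what a row does not reach is not made up. A row lasts 1/12 s, in which the tool goes at most 41.7 mm and 7.16 degrees, less where a joint would pass 70% of its speed; a pose out of reach is approached as far as the arm can. A call with a gripper value outside its range is refused whole. OPENING is the opening, from 0 (shut) to 1 (fully open), set as the call begins (- or left out, the last holds). The fingers move at their own pace and stop on an object; FORCE is the grip in N (left out, the last holds). Time passes only in rows, so rows that do not move let the fingers close, or fill a call up. It gives the time, the measured TCP pose, the force, the opening and the grip force at its end, in the units of the state.
- ctrl.sense(): the state, without advancing time (a new reading comes with each control period).
- ctrl.capture(name): name is "scene" or "side" or "wrist"; returns a dict with "image" (384x512x3 uint8, red, green, blue), "intrinsics" (3x3 intrinsics, pixels), "rvec" (rotation vector, rad) and "tvec" (3), from world to camera coordinates, as OpenCV has them. Camera axes: x right, y down, z forward; pixel columns grow to the right and rows downward; lengths in mm; the calibration is good to about 2 mm. A picture is of the moment at which its call begins. There is no depth.
- ctrl.finish_job(): hands the job in; it is judged then, once.
The state is a dict: "time_s": time; "joints": joint angles; "dq": joint speeds; "tau": joint torques, N m; "eef_pos": TCP position; "ee_rot": TCP orientation; "force": force on the tool from outside, world axes, zero at the start; "wrist_torque": the same for the moment, N m; "grip_width": opening from 0.0 (shut) to 1.0 (fully open); "grip_force": force on a finger pad.
Only numpy, scipy, OpenCV 4.12 (cv2) and the standard library are available. Lean on these libraries where they do the work, as an engineer would, in place of code of your own. Each camera call takes 0.05 s, during which the arm holds its last target. There are 200 camera calls.

TASK

The hand-lever tape dispenser stands locked. Pull its red selector knob up against the spring, turn it counter-clockwise (seen from above) to the two-dot mark and let it drop fully home in its detent; the marks are only approximate, so feel for the hole near the mark, and never force the knob against the detent. Then pull the red feed lever towards the front until it just rests firmly against its stop, ease it all the way back without letting it fly, and leave everything else on the bench alone.

Things in the scene. Friction and masses are not known exactly. Their poses are not given: they have to be found in the camera images.
- dispenser: Hand-lever gummed-tape dispenser, grey, fixed to the bench. Origin on the bench straight below the selector knob's axis. z up (the knob's axis); -x its front (tape mouth, roughly facing the robot); -y its right, the red feed lever's side. Dark square gearbox deck under the knob, 116 mm wide, top 151 mm up. The casing with the roll lies at y = 75 to 250 mm, at most 230 mm high.
- scale_plate: Scale and steel index ring on the gearbox deck. Origin on the knob's axis, 151 mm up, axes as the dispenser's. Marks 50 mm from the axis: red bar = lock, at selector_turn 0 (towards -x); two white dots = long, at 1.1; one white dot = short, at -1.1. The ring under the knob is clamped by hand: its slot and holes sit, all together, up to 0.22 rad to either side of the marks, unseen.
- knob_grip (a point): Point on the knob's axis in its red wing grip, 188.5 mm above the bench when home; x along the wing (white pointer end at -x; at selector_turn 0 this is the dispenser's x). The wing: 52 mm long, 14 mm thick, from 20 mm below to 11 mm above this point, on a round black skirt of 41 mm radius. It turns and rises with the knob.
- selector_turn (a joint): Angle of knob and shaft, rad, counter-clockwise from above: 0 = pointer at the lock mark, 1.1 two dots, -1.1 one dot (true detents up to 0.22 off). Starts in the lock slot, which is wide (key free for 0.29 rad either side of its middle); the holes leave the key only 0.03 rad either way. Friction 0.06 N m: it stays where left.
- selector_pull (a joint): Height the knob is pulled up, m: 0 = home (below 0.0015 counts), 0.011 = upper end. Spring 4 N at home, 9 N at the end, plus about 1 N weight. A 6 mm square key under the skirt, 31 mm from the axis, reaches 7.6 mm into slot or hole. Above that the knob turns freely; let down on the solid ring it rests at 7 to 7.6 mm, and over a hole its spring drops it home, also between loose fingers.
- feed_lever (a joint): Swing of the red feed lever to the front, rad: 0 = rest, leaning back 0.82 rad from upright. Hinge along the dispenser's y through its x = 10, z = 85 mm. Pulling it takes 4 to 8 N along its arc. A cam on the selector's shaft stops it: at about 0.07 in lock, 0.25 at one dot, 0.58 at two dots; the stop is felt at the handgrip as a quick rise of force, about 1.5 N per mm.
- lever_grip (a point): Middle of the lever's round black handgrip, on its axis: 24 mm diameter, 85 mm long along the dispenser's y (out to -y from the red lever arm, whose outer face is 43 mm inboard of this point). 210 mm from the hinge axis; 228 mm above the bench at rest, about 289 mm at the long stop. It can be pushed to the front from behind, or straddled from above.
- tape_roll: brown tape roll, 110 mm across, 48 mm high, on the bench beyond the lever; a bystander, not to be disturbed.
- marker: blue marker pen, 130 mm long, beside the front of the dispenser; a bystander, not to be disturbed.
- cutter: orange box cutter lying on top of the casing; a bystander, not to be disturbed.
- carton: closed carton 200 x 150 x 100 mm; a bystander, not to be disturbed.
- spray: white bottle with blue cap, 60 mm across, 190 mm high; a bystander, not to be disturbed.
- clear_tape: yellow tape roll, 100 mm across; a bystander, not to be disturbed.
- label_pad: pad of labels 150 x 100 x 35 mm; a bystander, not to be disturbed.

How it is judged (in metres and radians):
On the way, in this order (a step that is already met when the one before it is completed fails the run):
1. the selector knob is pulled up clear of its detent (more than 7 mm) (value of joint selector_pull above 0.007 m), for 0.1 s.
2. the knob is home (down within 1.5 mm) in the hole at the two-dot mark, with the lever still at rest (value of joint selector_pull below 0.0015 m and value of joint selector_turn between 0.8 and 1.4 rad and value of joint feed_lever below 0.06 rad), for 0.3 s.
3. the feed lever has been pulled to its long-strip stop and rests against it (value of joint selector_pull below 0.0015 m and value of joint selector_turn between 0.8 and 1.4 rad and value of joint feed_lever above 0.53 rad and contact force between feed_lever and selector_turn above 4 N), for 0.2 s.
At the end, for the whole second after the job is handed in: The knob is down within 1.5 mm in the hole at the two-dot mark (turned between 0.80 and 1.40 rad), and the feed lever is back at rest within 0.04 rad (value of joint selector_pull below 0.0015 m and value of joint selector_turn between 0.8 and 1.4 rad and value of joint feed_lever below 0.04 rad); the robot touches nothing.
It fails at once if the knob's key is forced against the index ring with more than 40 N (contact force between selector_pull and scale_plate above 40 N).
It fails at once if the lever is forced against its stop with more than 100 N at the buffer (about 24 N of hand force at the grip beyond the spring) (contact force between feed_lever and selector_turn above 100 N).
It fails at once if the lever is let fly back (faster than 4 rad/s) (velocity of joint feed_lever below -4 rad/s).
It fails at once if another thing on the bench is shifted by more than 30 mm (distance of any of tape_roll, marker, cutter, carton, spray, clear_tape, label_pad from where it was at the start of the episode above 0.03 m).
It also fails if it takes over 64 s, if anything falls off the work surface, if the arm or the gripper's body presses on something with over 40 N, if the wrist force passes 120 N, or if a joint passes its speed limit or range.

## Working session

There is one attempt and no reset: what is moved stays moved. The work goes in short steps, Python scripts to look and compute and a shell command to move; the robot and the scene stay as the last step left them, time stands still between calls to the robot, and variables do not carry over. Pictures are saved under pics/ and viewed, at most 13 in all, crops included, and the job is handed in when it is done.

```bash
ls; mkdir -p pics
cat > h.py <<'E'
import numpy as np, cv2
from rig import ctrl
from scipy.spatial.transform import Rotation as R
def cap(n):
    return ctrl.capture(n)
def save(c,fn): cv2.imwrite('pics/'+fn,c['image'][:,:,::-1])
def ray(c,uv):
    M=cv2.Rodrigues(np.array(c['rvec'],float))[0]; t=np.array(c['tvec'],float).ravel()
    d=M.T@np.linalg.inv(np.array(c['intrinsics']))@np.array([uv[0],uv[1],1.]); return -M.T@t,d/np.linalg.norm(d)
def plane(c,uv,z):
    o,d=ray(c,uv); return o+d*(z-o[2])/d[2]
def tri(c1,u1,c2,u2):
    A=[];b=[]
    for c,u in((c1,u1),(c2,u2)):
        o,d=ray(c,u);P=np.eye(3)-np.outer(d,d);A.append(P);b.append(P@o)
    return np.linalg.lstsq(np.vstack(A),np.hstack(b),rcond=None)[0]
def proj(c,p):
    return cv2.projectPoints(np.array(p,float).reshape(-1,1,3),np.array(c['rvec'],float),np.array(c['tvec'],float),np.array(c['intrinsics'],float),None)[0].reshape(-1,2)
E
python3 - <<'E'
from h import *
ims=[]
for n in('scene','side','wrist'):
    c=cap(n);save(c,n+'0.png');o,d=ray(c,(256,192));print(n,o.round(),d.round(2))
print(ctrl.sense())
E
```

```text
pics
scene [1262. -837. 1142.] [-0.51  0.54 -0.67]
side [ 179.  928. 1359.] [ 0.2  -0.59 -0.78]
wrist [526.  70. 373.] [ 0.   -0.27 -0.96]
{'time_s': 0.15, 'joints': array([-2.23362955e-01,  3.13330478e-01,  1.49822228e+00,  1.01463861e-05,
        1.33102267e+00, -2.23408740e-01]), 'dq': array([-0.00111153, -0.00296937, -0.00195137,  0.00170273,  0.00027471,
       -0.00021439]), 'tau': array([ 1.79854873e-03, -4.12368500e+01, -2.59796566e+01, -1.57318855e-04,
        3.17765021e-03, -3.62555340e-05]), 'eef_pos': array([5.24815777e+02, 5.17099691e-02, 2.30877105e+02]), 'ee_rot': array([-4.18426874e-04,  7.07091362e-01,  7.07122029e-01, -2.57683832e-04]), 'force': array([ 0.43729272,  0.0974734 , -0.58100034]), 'wrist_torque': array([-0.01087687, -0.00701446, -0.00248621]), 'grip_force': 0.0, 'grip_width': 1.0010843197554102}
```

View pics/scene0.png

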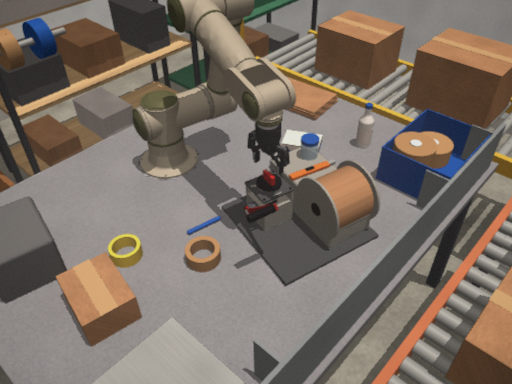

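View pics/side0.png

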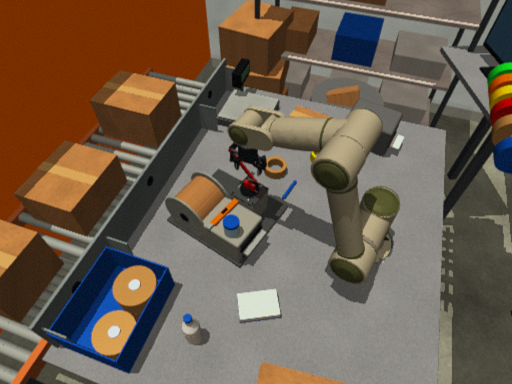

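View pics/wrist0.png

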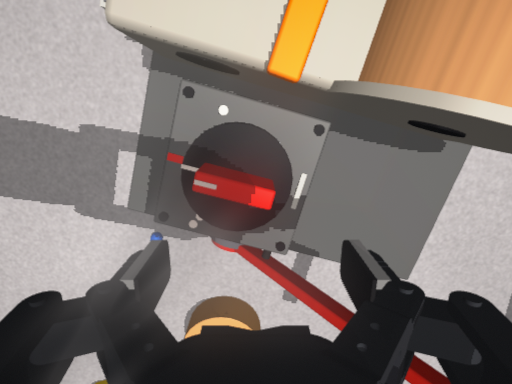

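The wrist view shows the knob near (235,182), the lock bar at (175,158), deck screws at (188,92), (319,130), (163,216) and (280,246), one dot at (223,110), and two dots at about (195,220). The lever runs from (240,250) to the lower right.

Run:
```python
from h import *
c=cap('wrist');im=c['image'];hsv=cv2.cvtColor(im,cv2.COLOR_RGB2HSV)
sc=[plane(c,u,151)[:2] for u in((188,92),(319,130),(163,216),(280,246))]
print('screws',np.round(sc,1),np.mean(sc,0))
red=cv2.inRange(hsv,(0,150,60),(6,255,255))|cv2.inRange(hsv,(174,150,60),(180,255,255))
n,l,s,ce=cv2.connectedComponentsWithStats(red)
for i in range(1,n):
    if s[i,4]>15: print(s[i],ce[i].round(1))
white=cv2.inRange(hsv,(0,0,170),(180,50,255)); white[:85]=0;white[260:]=0
n,l,s,ce=cv2.connectedComponentsWithStats(white)
for i in range(1,n):
    if s[i,4]>8 and s[i,0]>140: print('w',s[i],ce[i].round(1),plane(c,ce[i],151).round(1))
big=cv2.resize(im[80:270,100:360],None,fx=3,fy=3,interpolation=cv2.INTER_CUBIC);cv2.imwrite('pics/k.png',big[:,:,::-1])
s=cap('scene');sd=cap('side')
a=cv2.resize(s['image'][150:280,180:340],None,fx=2.5,fy=2.5);b=cv2.resize(sd['image'][130:260,190:350],None,fx=2.5,fy=2.5)
cv2.imwrite('pics/ab.png',np.hstack([a,b])[:,:,::-1])
```

```text
screws [[477.2  82.8]
 [574.3  55.7]
 [450.6 -13.3]
 [547.2 -40.4]] [512.31179642  21.20528118]
[167 153  16  11 118] [174.7 157.8]
[ 192  163   84   47 2294] [236.3 186.1]
[ 218  245  136   86 1767] [302.2 292.1]
[405 356  46  28 716] [423.6 373.7]
w [320  85  11   3  20] [325.6  85.6] [577.1  87.2 151. ]
w [ 390   86  122   39 1894] [454.6 103.6] [672.8  74.7 151. ]
w [218 105  11  11  89] [223.  109.7] [502.4  70.4 151. ]
w [ 418  146   94  114 7476] [475.6 211.7] [706.1  -9.6 151. ]
w [182 165  15   6  35] [188.8 167.8] [474.3  26.8 151. ]
w [294 173  13  26 149] [300.2 185.3] [562.   12.7 151. ]
w [190 221   7   6  29] [192.8 223.9] [474.6 -20.3 151. ]
w [ 163  236   83   24 1223] [198.3 249.8] [477.9 -43.9 151. ]
w [271 250  27  10 163] [284.7 255.5] [551.4 -49.3 151. ]
w [312 257  13   3  25] [317.  258.4] [579.1 -52.  151. ]
```

View pics/k.png

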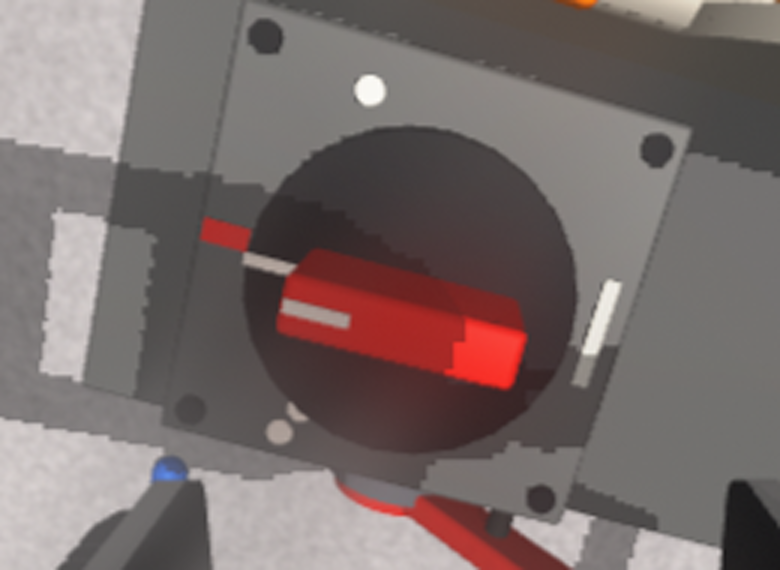

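View pics/ab.png

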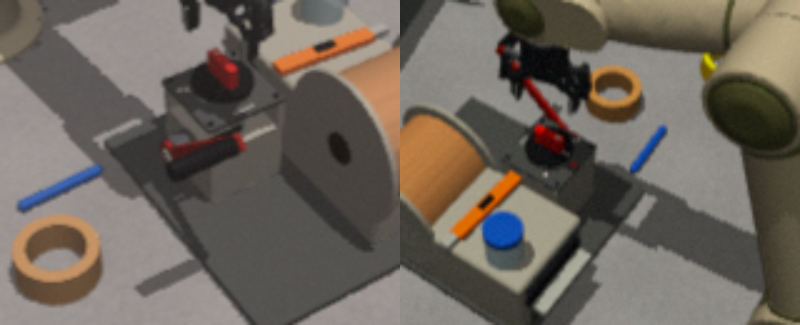

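The close-up puts the wing top near full-frame (235,190). The black handgrip shows in the scene view at about (248,217) to (277,207). Next I work out the wing's yaw and the lever's y.

```bash
python3 - <<'E'
from h import *
c=cap('wrist');s=cap('scene')
co=[plane(c,(x/3+100,y/3+80),199.5)[:2] for x,y in((280,330),(512,388),(526,330),(292,270))]
co=np.array(co);print(co.round(1),co.mean(0))
v=co[1]+co[2]-co[0]-co[3];print('wing yaw',np.arctan2(v[1],v[0]))
K=np.array([512.3,21.2]);
rb=plane(c,(174.7,157.8),151)[:2]-K;print('bar',rb,np.arctan2(-rb[1],-rb[0]))
d=plane(c,(223,109.7),151)[:2]-K;print('dot1',np.hypot(*d),np.arctan2(-d[1],-d[0])+1.1)
d=plane(c,(192.8,223.9),151)[:2]-K;print('dot2',np.hypot(*d),np.arctan2(-d[1],-d[0])-1.1)
y=-.272;Rz=np.array([[np.cos(y),-np.sin(y)],[np.sin(y),np.cos(y)]])
for u in((276.8,206.8),(248,217),(262,213)): print('lever disp xy',Rz.T@(plane(s,u,228)[:2]-K))
E
python3 -m inch '21 -12.7 0 0 0 0;0 0 0 0 0 1;0 0 0 0 0 1;0 0 0 0 0 1;0 0 0 0 0 1;0 0 0 0 0 1;0 0 0 0 0 1;0 0 0 0 0 1;0 0 0 0 0 1;0 0 0 0 0 1'
python3 -m inch '0 0 0 0 0 1;0 0 0 0 0 1;0 0 0 0 0 1;0 0 0 0 0 1;0 0 0 0 0 1;0 0 0 0 0 1;0 0 0 0 0 1;0 0 0 0 0 1;0 0 0 0 0 0.6;0 0 0 0 0 0'
python3 - <<'E'
from h import *
c=cap('wrist');save(c,'w2.png');print(ctrl.sense()['joints'])
E
```

```text
[[487.6  22.2]
 [536.1   9.4]
 [538.9  22.1]
 [490.8  34.9]] [513.34823651  22.13395754]
wing yaw -0.2582372656984556
bar [-48.34363376  13.38193424] -0.27004688596581966
dot1 50.16613383898393 -0.2736313443196814
dot2 56.087173613751915 -0.26383472242466155
lever disp xy [162.86261764 -79.7098802 ]
lever disp xy [ 154.05733626 -169.60975539]
lever disp xy [ 161.5226506  -128.46403781]
time_s: 1.23
eef_pos: [512.3, 21.0, 231.3]
ee_rot: [-0.0, 0.952, 0.307, -0.0]
force: [0.0, 0.4, -0.0]
grip_width: 1.0
grip_force: 0.0
time_s: 2.07
eef_pos: [512.3, 21.0, 231.3]
ee_rot: [0.0, 0.991, -0.137, -0.0]
force: [0.3, 0.2, -0.4]
grip_width: 1.0
grip_force: 0.0
[-1.87893566e-01  2.85843061e-01  1.53410268e+00 -2.05764403e-05
  1.32170107e+00  1.65380559e+00]
```

View pics/w2.png

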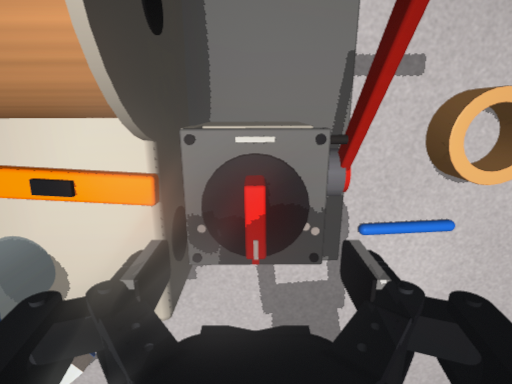

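The wing is vertical and centred at u≈256, between the fingers. The lever arm is at the upper right, clear of the gripper. Descend and grip.

```bash
python3 -m inch '0 0 8 0 0 0;0 0 8 0 0 0;0 0 8 0 0 0;0 0 8 0 0 0;0 0 8 0 0 0;0 0 8 0 0 0;0 0 8 0 0 0;0 0 3 0 0 0;0 0 0 0 0 0;0 0 0 0 0 0'
python3 -m inch '0 0 0 0 0 0;0 0 0 0 0 0;0 0 0 0 0 0;0 0 0 0 0 0;0 0 0 0 0 0;0 0 0 0 0 0;0 0 0 0 0 0;0 0 0 0 0 0;0 0 0 0 0 0;0 0 0 0 0 0' 0 40
python3 - <<'E'
from h import *
c=cap('wrist');save(c,'w3.png');s=ctrl.sense();print(s['eef_pos'],s['force'],s['wrist_torque'],s['grip_width'],s['grip_force'])
E
```

```text
time_s: 2.95
eef_pos: [512.4, 21.0, 172.4]
ee_rot: [0.0, 0.991, -0.136, 0.0]
force: [0.3, -0.3, 0.1]
grip_width: 1.0
grip_force: 0.0
time_s: 3.78
eef_pos: [512.3, 21.0, 172.5]
ee_rot: [0.0, 0.991, -0.136, 0.0]
force: [-0.6, -0.4, 3.3]
grip_width: 0.154
grip_force: 43.7
[512.34295112  20.96669973 172.48219359] [-0.2002218  -0.4891522   2.72702246] [-0.06966646  0.21037798 -0.06825465] 0.15219216500125113 43.69257867336273
```

View pics/w3.png

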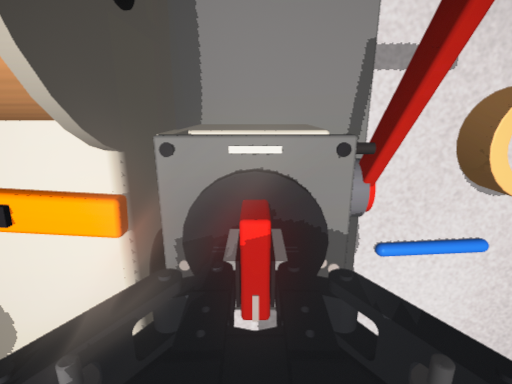

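The fingers grip the wing squarely. Now I pull up about 9.5 mm.

```bash
python3 -m inch '0 0 -2 0 0 0;0 0 -2 0 0 0;0 0 -2 0 0 0;0 0 -2 0 0 0;0 0 -1.5 0 0 0;0 0 0 0 0 0;0 0 0 0 0 0;0 0 0 0 0 0;0 0 0 0 0 0;0 0 0 0 0 0'
```

```text
time_s: 4.67
eef_pos: [512.2, 21.0, 181.6]
ee_rot: [0.0, 0.991, -0.136, -0.0]
force: [2.9, -1.2, -10.0]
grip_width: 0.157
grip_force: 42.1
```

```bash
python3 -m inch '0 0 0 0 0 -1;0 0 0 0 0 -1;0 0 0 0 0 -1;0 0 0 0 0 -1;0 0 0 0 0 -1;0 0 0 0 0 -1;0 0 0 0 0 -1;0 0 0 0 0 -1;0 0 0 0 0 0;0 0 0 0 0 0'
python3 -m inch '0 0 0.5 0 0 0;0 0 0.5 0 0 0;0 0 0.4 0 0 0;0 0 0 0 0 0;0 0 0 0 0 0;0 0 0 0 0 0;0 0 0 0 0 0;0 0 0 0 0 0;0 0 0 0 0 0;0 0 0 0 0 0' - 25
python3 - <<'E'
from h import *
s=ctrl.sense();print(s['wrist_torque'],s['grip_width'],s['grip_force'])
c=cap('wrist');save(c,'w4.png');hsv=cv2.cvtColor(c['image'],cv2.COLOR_RGB2HSV)
E
```

```text
time_s: 5.5
eef_pos: [512.1, 21.8, 181.7]
ee_rot: [-0.001, 0.961, 0.278, -0.0]
force: [4.1, 4.8, -8.8]
grip_width: 0.156
grip_force: 42.1
time_s: 6.33
eef_pos: [512.1, 21.8, 180.3]
ee_rot: [-0.001, 0.961, 0.277, -0.0]
force: [3.3, 4.8, -9.0]
grip_width: 0.156
grip_force: 42.2
[ 0.83526639 -0.4699045   0.00268521] 0.15571298645762657 42.17954456806183
```

View pics/w4.png

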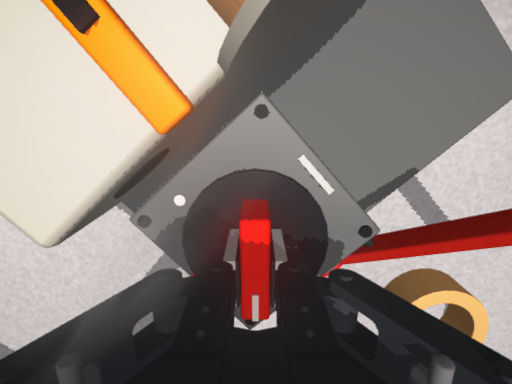

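```bash
cat > chk.py <<'E'
from h import *
s=ctrl.sense();q=s['ee_rot'];print('yaw+.272',round(2*np.arctan2(q[2],q[1])+.272,3),'tau',s['wrist_torque'].round(2),'F',s['force'].round(1),'gf',s['grip_force'])
c=cap('wrist');hsv=cv2.cvtColor(c['image'],cv2.COLOR_RGB2HSV)[180:330,225:290]
m=cv2.inRange(hsv,(0,150,60),(6,255,255))|cv2.inRange(hsv,(174,150,60),(180,255,255))
p=cv2.findNonZero(m);r=cv2.minAreaRect(p);print('wing',np.round(r[0],1),np.round(r[1],1),round(r[2],1),len(p))
E
python3 chk.py
python3 -m inch '0 0 0 0 0 0;0 0 0 0 0 0;0 0 0 0 0 0;0 0 0 0 0 0;0 0 0 0 0 0;0 0 0 0 0 0;0 0 0 0 0 0;0 0 0 0 0 0;0 0 0 0 0 0;0 0 0 0 0 0' 0.19 20
python3 chk.py
```

```text
yaw+.272 0.834 tau [ 0.77 -0.5   0.08] F [ 2.4  4.4 -8.7] gf 42.179126143455505
wing [30. 79.] [120.  32.] 90.0 3444
time_s: 7.27
eef_pos: [512.3, 21.0, 180.4]
ee_rot: [-0.0, 0.96, 0.279, -0.0]
force: [0.1, 0.3, 0.5]
grip_width: 0.19
grip_force: 0.0
yaw+.272 0.837 tau [0.02 0.02 0.04] F [0.1 0.3 0.5] gf 0.0
wing [28.5 78.5] [119.  35.] 90.0 3486
```

```bash
python3 -m inch '0 0 0 0 0 -0.15;0 0 0 0 0 -0.15;0 0 0 0 0 -0.15;0 0 0 0 0 -0.15;0 0 0 0 0 -0.15;0 0 0 0 0 -0.15;0 0 0 0 0 -0.15;0 0 0 0 0 -0.15;0 0 0 0 0 -0.15;0 0 0 0 0 -0.15'
python3 chk.py
```

```text
time_s: 8.15
eef_pos: [512.3, 21.8, 180.4]
ee_rot: [-0.001, 0.935, 0.354, 0.0]
force: [-0.7, 6.4, 0.8]
grip_width: 0.191
grip_force: 6.4
yaw+.272 0.996 tau [ 1.09 -0.01 -0.25] F [-0.7  6.4  0.8] gf 6.41660658759065
wing [30.8 79. ] [ 32.8 119.9] 6.8 3451
```

```bash
python3 -m inch '0 0 0 0 0 -0.15;0 0 0 0 0 -0.15;0 0 0 0 0 -0.15;0 0 0 0 0 -0.15;0 0 0 0 0 -0.15;0 0 0 0 0 -0.15;0 0 0 0 0 0;0 0 0 0 0 0;0 0 0 0 0 0;0 0 0 0 0 0'
python3 chk.py
```

```text
time_s: 9.03
eef_pos: [512.2, 21.9, 180.4]
ee_rot: [-0.001, 0.918, 0.398, 0.0]
force: [0.2, 6.3, 1.1]
grip_width: 0.188
grip_force: 5.3
yaw+.272 1.09 tau [ 1.18  0.01 -0.18] F [0.2 6.3 1.1] gf 5.260363313136622
wing [30.6 78.9] [ 32.7 119.7] 7.1 3448
```

Wing follows with a constant lag (now about 0.97) and has not dropped. Continue.

```bash
python3 -m inch '0 0 0 0 0 -0.15;0 0 0 0 0 -0.15;0 0 0 0 0 -0.15;0 0 0 0 0 -0.15;0 0 0 0 0 -0.15;0 0 0 0 0 -0.15;0 0 0 0 0 0;0 0 0 0 0 0;0 0 0 0 0 0;0 0 0 0 0 0'
python3 chk.py
```

```text
time_s: 9.92
eef_pos: [512.1, 22.0, 180.4]
ee_rot: [-0.001, 0.898, 0.44, 0.0]
force: [-0.5, 7.1, 1.2]
grip_width: 0.191
grip_force: 5.8
yaw+.272 1.184 tau [ 1.21  0.15 -0.17] F [-0.5  7.1  1.2] gf 5.830055553233251
wing [29.1 78.4] [ 35.7 119.4] 7.4 3443
```

```bash
python3 -m inch '0 0 0 0 0 -0.15;0 0 0 0 0 -0.15;0 0 0 0 0 -0.15;0 0 0 0 0 -0.15;0 0 0 0 0 -0.15;0 0 0 0 0 -0.15;0 0 0 0 0 0;0 0 0 0 0 0;0 0 0 0 0 0;0 0 0 0 0 0'
python3 chk.py
```

```text
time_s: 10.8
eef_pos: [512.0, 22.0, 180.3]
ee_rot: [-0.001, 0.876, 0.482, 0.0]
force: [-0.9, 8.0, 0.7]
grip_width: 0.193
grip_force: 5.7
yaw+.272 1.278 tau [ 1.23  0.09 -0.17] F [-0.9  8.   0.7] gf 5.719654876738787
wing [30.4 78.6] [ 32.7 119.8] 7.6 3442
```

```bash
python3 -m inch '0 0 0 0 0 -0.15;0 0 0 0 0 -0.15;0 0 0 0 0 -0.15;0 0 0 0 0 -0.15;0 0 0 0 0 -0.15;0 0 0 0 0 -0.15;0 0 0 0 0 0;0 0 0 0 0 0;0 0 0 0 0 0;0 0 0 0 0 0'
python3 chk.py
```

```text
time_s: 11.68
eef_pos: [511.8, 21.3, 180.0]
ee_rot: [-0.001, 0.853, 0.522, -0.001]
force: [-3.6, 5.0, -2.0]
grip_width: 0.192
grip_force: 2.4
yaw+.272 1.372 tau [ 0.78  0.45 -0.09] F [-3.6  5.  -2. ] gf 2.3840676038526
wing [30.1 70.6] [ 31.  113.4] 5.2 3113
```

The wing image shrank (120→113 px), so the key has dropped, at about 1.28 rad. Open, retreat and check.

```bash
python3 -m inch '0 0 0 0 0 0;0 0 0 0 0 0;0 0 0 0 0 0;0 0 0 0 0 0;0 0 0 0 0 0;0 0 -10 0 0 0;0 0 -15 0 0 0;0 0 -15 0 0 0;0 0 -20 0 0 0;0 0 0 0 0 0' 1
python3 - <<'E'
from h import *
c=cap('wrist');save(c,'w5.png');print(ctrl.sense()['eef_pos'])
s=cap('scene');save(s,'s5.png')
E
```

```text
time_s: 12.57
eef_pos: [513.6, 20.7, 244.7]
ee_rot: [0.002, 0.853, 0.523, 0.002]
force: [0.9, 0.3, 0.8]
grip_width: 1.006
grip_force: 0.0
[513.08269446  20.82286017 242.64338424]
```

View pics/w5.png

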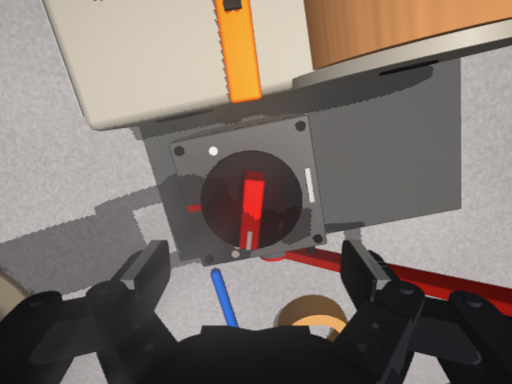

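View shows the wing from (254,178) to (248,250), turned well past the two-dot marks. I check its height by the same measure on this and the earlier (home) picture.

Run:
```python
from h import *
c=cap('wrist');print(ctrl.sense()['eef_pos'])
# w2 camera: same rigid mount -> from present camera to tool
Mc=cv2.Rodrigues(np.array(c['rvec'],float))[0];o=-Mc.T@np.array(c['tvec'],float).ravel()
s=ctrl.sense();q=s['ee_rot'];T=R.from_quat([q[1],q[2],q[3],q[0]]).as_matrix();p=s['eef_pos']
relo=T.T@(o-p);relR=Mc@T
q2=np.array([0,.991,-.1365,0]);q2/=np.linalg.norm(q2);T2=R.from_quat([q2[1],q2[2],q2[3],q2[0]]).as_matrix();p2=np.array([512.3,21,231.3])
M2=relR@T2.T;o2=p2+T2@relo
c2=dict(image=cv2.imread('pics/w2.png')[:,:,::-1],rvec=cv2.Rodrigues(M2)[0],tvec=-M2@o2,intrinsics=c['intrinsics'])
for n,cc in(('home',c2),('now',c)):
    g=cv2.cvtColor(cc['image'],cv2.COLOR_RGB2HSV);sub=g.copy();m=cv2.inRange(sub,(0,120,40),(6,255,255))|cv2.inRange(sub,(174,120,40),(180,255,255))
    nn,l,st,ce=cv2.connectedComponentsWithStats(m);i=[k for k in range(1,nn) if st[k,4]>300 and abs(ce[k][0]-255)<25 and 150<ce[k][1]<245][0]
    # lower image end = front tip of top face on wing axis; white stripe included by hull
    pts=np.argwhere(l==i)[:,::-1].astype(np.float32);r=cv2.minAreaRect(pts);b=cv2.boxPoints(r);b=b[np.argsort(b[:,1])]
    far=b[:2].mean(0);near=b[2:].mean(0)
    K=np.array([512.9,21.6])
    # near end: top edge of the tip at radius 26 from axis -> height at which the ray is 26 mm off the axis
    zs=np.arange(185,215,.25);rad=[np.hypot(*(plane(cc,near,z)[:2]-K)) for z in zs]
    print(n,r[0],r[1],'far',far,'near',near,'z by radius',zs[np.argmin(abs(np.array(rad)-26))], 'r@199.5',np.hypot(*(plane(cc,near,199.5)[:2]-K)),'dir',np.arctan2(*(-(plane(cc,near,199.5)[:2]-K))[::-1])+.272)
```

```text
[512.14485466  20.99950917 240.24884717]
home (253.7994842529297, 218.80709838867188) (29.496278762817383, 88.41758728027344) far [256.94922 174.71065] near [250.64975 262.90356] z by radius 205.25 r@199.5 29.240906587729548 dir -0.028274000666970334
now (248.32473754882812, 210.34046936035156) (31.903261184692383, 79.97147369384766) far [252.11575 170.53485] near [244.53372 250.14609] z by radius 198.5 r@199.5 25.553417469290157 dir 1.12219539023775
```

The drop (120→113 px at constant camera height, about 7 mm) matches full seating. Now I move over the lever handgrip at about dispenser (163, -125).

```bash
python3 -m inch '0 0 -20 0 0 -1;0 0 -20 0 0 -0.9;-9 12 0 0 0 0;-9 12 0 0 0 0;-9 12 0 0 0 0;-9 12 0 0 0 0;-9 12 0 0 0 0;-9 12 0 0 0 0;-9 12 0 0 0 0;0 0 0 0 0 0' 0.6
python3 -m inch '-9 12 0 0 0 0;-9 12 0 0 0 0;-9 12 0 0 0 0;-9 12 0 0 0 0;-9 12 0 0 0 0;-9 12 0 0 0 0;-8 8 0 0 0 0;0 0 0 0 0 0;0 0 0 0 0 0;0 0 0 0 0 0'
python3 - <<'E'
from h import *
c=cap('wrist');save(c,'w6.png');s=ctrl.sense();print(s['eef_pos'],s['ee_rot'])
K=np.array([512.8,21.6]);y=-.272;Rz=np.array([[np.cos(y),-np.sin(y)],[np.sin(y),np.cos(y)]])
print('disp',Rz.T@(s['eef_pos'][:2]-K))
print('grip proj in,mid,out',[proj(c,np.r_[K+Rz@[163.5,yy],228])[0].round() for yy in(-82,-125,-167)])
E
```

```text
time_s: 13.55
eef_pos: [576.8, -64.0, 278.7]
ee_rot: [-0.001, 0.797, 0.604, -0.001]
force: [-0.9, -0.5, -0.4]
grip_width: 0.601
grip_force: 0.0
time_s: 14.38
eef_pos: [636.3, -142.6, 280.2]
ee_rot: [-0.0, 0.796, 0.605, -0.0]
force: [0.3, 0.5, -0.1]
grip_width: 0.6
grip_force: 0.0
[ 636.30337991 -142.5569387   280.46312887] [-1.80243722e-04  7.96309825e-01  6.04888939e-01 -3.04560262e-05]
disp [ 163.06498835 -124.94156612]
grip proj in,mid,out [array([254., 153.]), array([254., 213.]), array([254., 265.])]
```

View pics/w6.png

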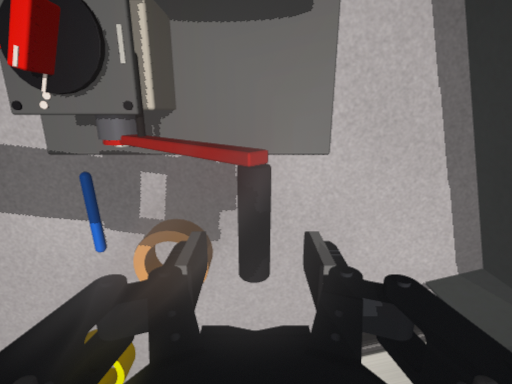

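The handgrip runs from (254,162) to (254,280), centred between the fingers and clear below. I shift 5 mm outboard, descend and straddle it.

```bash
python3 -m inch '-5 0 5 0 0 0;0 0 9 0 0 0;0 0 9 0 0 0;0 0 9 0 0 0;0 0 9 0 0 0;0 0 9 0 0 0;0 0 9 0 0 0;0 0 9 0 0 0;0 0 3 0 0 0;0 0 0 0 0 0'
python3 -m inch '0 0 0 0 0 0;0 0 0 0 0 0;0 0 0 0 0 0;0 0 0 0 0 0;0 0 0 0 0 0;0 0 0 0 0 0;0 0 0 0 0 0;0 0 0 0 0 0;0 0 0 0 0 0;0 0 0 0 0 0' 0.4 40
```

```text
time_s: 15.27
eef_pos: [635.0, -148.2, 208.3]
ee_rot: [-0.001, 0.797, 0.605, -0.0]
force: [0.2, 0.4, 0.5]
grip_width: 0.601
grip_force: 0.0
time_s: 16.1
eef_pos: [635.3, -148.3, 209.4]
ee_rot: [-0.0, 0.797, 0.605, -0.0]
force: [0.2, -0.1, -1.3]
grip_width: 0.399
grip_force: 0.0
```

```bash
cat > st.py <<'E'
from h import *
s=ctrl.sense();K=np.array([512.8,21.6]);y=-.272;Rz=np.array([[np.cos(y),-np.sin(y)],[np.sin(y),np.cos(y)]])
d=Rz.T@(s['eef_pos'][:2]-K);f=Rz.T@s['force'][:2]
print('disp',d.round(1),s['eef_pos'][2].round(1),'F disp',f.round(1),s['force'][2].round(1),'gf',s['grip_force'],'theta if touching rear',(.82-np.arcsin((d[0]+5-10)/210)).round(3))
E
python3 -m inch '0 -5 0 0 0 0;0 -5 -5 0 0 0;0 -5 -5 0 0 0;0 -5 -5 0 0 0;0 -5.5 -4.3 0 0 0;0 -5.5 -4.3 0 0 0;0 -5.5 -4.3 0 0 0;0 0 0 0 0 0;0 0 0 0 0 0;0 0 0 0 0 0'
python3 st.py
```

```text
time_s: 16.93
eef_pos: [601.0, -138.8, 238.6]
ee_rot: [0.002, 0.797, 0.605, 0.001]
force: [8.9, -1.6, 1.8]
grip_width: 0.399
grip_force: 4.2
disp [ 128.  -130.8] 238.6 F disp [9.  0.9] 1.8 gf 4.198080897331238 theta if touching rear 0.194
```

```bash
python3 -m inch '0 -5.9 -3.8 0 0 0;0 -5.9 -3.8 0 0 0;0 -5.9 -3.8 0 0 0;0 -6.2 -3.2 0 0 0;0 -6.2 -3.2 0 0 0;0 -6.2 -3.2 0 0 0;0 0 0 0 0 0;0 0 0 0 0 0;0 0 0 0 0 0;0 0 0 0 0 0'
python3 st.py
python3 -m inch '0 -6.5 -2.5 0 0 0;0 -6.5 -2.5 0 0 0;0 -6.5 -2.5 0 0 0;0 -3 -1 0 0 0;0 -3 -1 0 0 0;0 0 0 0 0 0;0 0 0 0 0 0;0 0 0 0 0 0;0 0 0 0 0 0;0 0 0 0 0 0'
python3 st.py
```

```text
time_s: 17.77
eef_pos: [567.4, -129.5, 261.5]
ee_rot: [0.004, 0.797, 0.605, 0.003]
force: [12.2, -2.4, 9.7]
grip_width: 0.399
grip_force: 6.3
disp [  93.2 -130.8] 261.5 F disp [12.4  0.9] 9.7 gf 6.265364438295364 theta if touching rear 0.387
time_s: 18.6
eef_pos: [542.4, -122.6, 270.4]
ee_rot: [0.004, 0.797, 0.605, 0.002]
force: [9.4, -1.8, 8.2]
grip_width: 0.402
grip_force: 5.3
disp [  67.2 -131. ] 270.4 F disp [9.5 0.8] 8.2 gf 5.280183702707291 theta if touching rear 0.519
```

```bash
python3 -m inch '0 -2 -0.6 0 0 0;0 -2 -0.6 0 0 0;0 -2 -0.6 0 0 0;0 -2 -0.5 0 0 0;0 -2 -0.5 0 0 0;0 0 0 0 0 0;0 0 0 0 0 0;0 0 0 0 0 0;0 0 0 0 0 0;0 0 0 0 0 0'
python3 st.py
python3 -m inch '0 -1.5 0 0 0 0;0 -1.5 0 0 0 0;0 0 0 0 0 0;0 0 0 0 0 0;0 0 0 0 0 0;0 0 0 0 0 0;0 0 0 0 0 0;0 0 0 0 0 0;0 0 0 0 0 0;0 0 0 0 0 0'
python3 st.py
```

```text
time_s: 19.43
eef_pos: [532.6, -119.9, 273.1]
ee_rot: [0.004, 0.797, 0.605, 0.002]
force: [9.4, -2.6, 7.9]
grip_width: 0.402
grip_force: 5.1
disp [  57.1 -131. ] 273.1 F disp [ 9.8 -0. ] 7.9 gf 5.06893202662468 theta if touching rear 0.569
time_s: 20.27
eef_pos: [529.6, -119.0, 272.9]
ee_rot: [0.003, 0.797, 0.605, 0.002]
force: [9.1, -2.8, 7.5]
grip_width: 0.397
grip_force: 4.9
disp [  54. -131.] 272.9 F disp [ 9.6 -0.3] 7.5 gf 4.906315952539444 theta if touching rear 0.584
```

No rise yet; continue in small steps.

```bash
python3 -m inch '0 -1.5 -0.3 0 0 0;0 -1.5 -0.3 0 0 0;0 0 0 0 0 0;0 0 0 0 0 0;0 0 0 0 0 0;0 0 0 0 0 0;0 0 0 0 0 0;0 0 0 0 0 0;0 0 0 0 0 0;0 0 0 0 0 0'
python3 st.py
python3 -m inch '0 -1.5 -0.3 0 0 0;0 -1.5 -0.3 0 0 0;0 0 0 0 0 0;0 0 0 0 0 0;0 0 0 0 0 0;0 0 0 0 0 0;0 0 0 0 0 0;0 0 0 0 0 0;0 0 0 0 0 0;0 0 0 0 0 0'
python3 st.py
```

```text
time_s: 21.1
eef_pos: [526.9, -118.3, 273.6]
ee_rot: [0.004, 0.797, 0.605, 0.002]
force: [10.0, -4.2, 7.2]
grip_width: 0.401
grip_force: 5.1
disp [  51.1 -131. ] 273.6 F disp [10.8 -1.3] 7.2 gf 5.110408365726471 theta if touching rear 0.599
time_s: 21.93
eef_pos: [524.3, -117.6, 274.3]
ee_rot: [0.004, 0.797, 0.605, 0.002]
force: [12.1, -2.6, 7.2]
grip_width: 0.399
grip_force: 6.3
disp [  48.5 -131. ] 274.3 F disp [12.4  0.7] 7.2 gf 6.274038255214691 theta if touching rear 0.611
```

The force is now rising. Two more small steps.

```bash
python3 -m inch '0 -1.5 -0.3 0 0 0;0 -1.5 -0.3 0 0 0;0 0 0 0 0 0;0 0 0 0 0 0;0 0 0 0 0 0;0 0 0 0 0 0;0 0 0 0 0 0;0 0 0 0 0 0;0 0 0 0 0 0;0 0 0 0 0 0'
python3 st.py
python3 -m inch '0 -1.5 -0.3 0 0 0;0 -0.5 0 0 0 0;0 0 0 0 0 0;0 0 0 0 0 0;0 0 0 0 0 0;0 0 0 0 0 0;0 0 0 0 0 0;0 0 0 0 0 0;0 0 0 0 0 0;0 0 0 0 0 0'
python3 st.py
```

```text
time_s: 22.77
eef_pos: [522.0, -116.9, 275.0]
ee_rot: [0.005, 0.797, 0.605, 0.003]
force: [15.9, -4.3, 5.4]
grip_width: 0.401
grip_force: 8.0
disp [  46. -131.] 275.0 F disp [16.4  0.1] 5.4 gf 8.045822381973267 theta if touching rear 0.623
time_s: 23.6
eef_pos: [520.5, -116.5, 275.3]
ee_rot: [0.005, 0.797, 0.605, 0.003]
force: [18.4, -4.7, 5.4]
grip_width: 0.404
grip_force: 9.5
disp [  44.5 -131. ] 275.3 F disp [18.9  0.4] 5.4 gf 9.479922652244568 theta if touching rear 0.631
```

The stop is felt (force 9.6 → 18.9 N, slope about 1.6 N/mm), and was held for over 0.5 s. Ease it back along the same path.

```bash
python3 -m inch '0 5 1.1 0 0 0;0 5 1.1 0 0 0;0 5 1.1 0 0 0;0 5 1.1 0 0 0;0 5 1.1 0 0 0;0 5 1.1 0 0 0;0 5 1.9 0 0 0;0 5 1.9 0 0 0;0 5 1.9 0 0 0;0 5 1.9 0 0 0'
python3 st.py
python3 -m inch '0 6.2 3.2 0 0 0;0 6.2 3.2 0 0 0;0 6.2 3.2 0 0 0;0 5.9 3.8 0 0 0;0 5.9 3.8 0 0 0;0 5.9 3.8 0 0 0;0 5.5 4.3 0 0 0;0 5.5 4.3 0 0 0;0 5.5 4.3 0 0 0;0 0 0 0 0 0'
python3 st.py
python3 -m inch '0 5 5 0 0 0;0 5 5 0 0 0;0 5 5 0 0 0;0 2.5 0 0 0 0;0 2.5 0 0 0 0;0 0 0 0 0 0;0 0 0 0 0 0;0 0 0 0 0 0;0 0 0 0 0 0;0 0 0 0 0 0'
python3 st.py
```

```text
time_s: 24.43
eef_pos: [565.9, -129.0, 258.3]
ee_rot: [0.0, 0.797, 0.605, 0.0]
force: [6.0, -1.2, -3.9]
grip_width: 0.399
grip_force: 2.6
disp [  91.6 -130.8] 258.3 F disp [6.1 0.4] -3.9 gf 2.6106680184602737 theta if touching rear 0.395
time_s: 25.27
eef_pos: [617.5, -143.4, 223.6]
ee_rot: [0.0, 0.797, 0.605, 0.0]
force: [5.6, -1.7, -2.6]
grip_width: 0.398
grip_force: 2.5
disp [ 145.2 -130.8] 223.6 F disp [ 5.9 -0.1] -2.6 gf 2.501441538333893 theta if touching rear 0.089
time_s: 26.1
eef_pos: [635.7, -148.4, 209.8]
ee_rot: [0.0, 0.797, 0.605, 0.0]
force: [-0.0, -0.5, -0.3]
grip_width: 0.399
grip_force: 0.0
disp [ 164.  -130.8] 209.8 F disp [ 0.1 -0.5] -0.3 gf 0.0 theta if touching rear -0.039
```

Lever at rest, no contact. Open wider, withdraw upward and take a last look.

```bash
python3 -m inch '0 0 0 0 0 0;0 0 0 0 0 0;0 0 0 0 0 0;0 0 -5 0 0 0;0 0 -10 0 0 0;0 0 -15 0 0 0;0 0 -20 0 0 0;0 0 -20 0 0 0;0 0 0 0 0 0;0 0 0 0 0 0' 0.7
python3 -m inch '0 0 0 0 0 0;0 0 0 0 0 0;0 0 0 0 0 0;0 0 0 0 0 0;0 0 0 0 0 0;0 0 0 0 0 0;0 0 0 0 0 0;0 0 0 0 0 0;0 0 0 0 0 0;0 0 0 0 0 0'
python3 - <<'E'
from h import *
c=cap('wrist');save(c,'w9.png')
E
```

```text
time_s: 26.93
eef_pos: [636.1, -148.5, 281.1]
ee_rot: [0.001, 0.797, 0.605, 0.001]
force: [0.3, 0.2, -0.6]
grip_width: 0.7
grip_force: 0.0
time_s: 27.77
eef_pos: [635.8, -148.5, 279.6]
ee_rot: [0.0, 0.797, 0.605, -0.0]
force: [0.1, -0.8, 0.3]
grip_width: 0.7
grip_force: 0.0
```

View pics/w9.png

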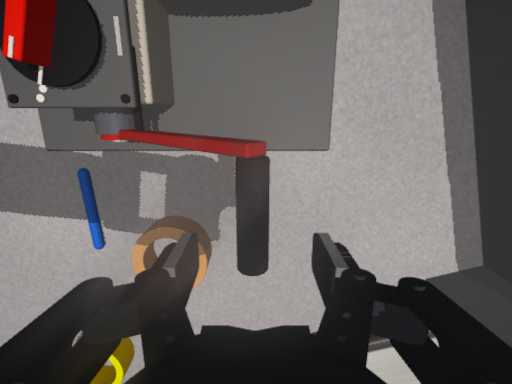

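The last view matches the one before the pull: handgrip back at about (252,160) to (252,270), knob pointer at the two dots, bystanders where they were. Handing in.

```bash
python3 -c "
from rig import ctrl
print(ctrl.finish_job())"
```

```text
the job is handed in; nothing more can be done
None
```

I handed the job in at about 28 s, but the hand-in returned no verdict: the knob dropped into the two-dot hole, judged from the wrist images. The lever was pulled until I felt its stop and eased back to rest, and the bystanders in the last view look unmoved.

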